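# Pack the microscope kit, shut clamps only

## Robot

A 6-joint arm with a two-finger parallel gripper is mounted at the origin on a cart in front of the work surface, level with it; the furniture and walls round the work are solid. World frame = base frame: x ahead of the robot, y to its left, z up, the work surface at z = 0. Lengths are in mm, angles in rad, forces in N, time in s.
With the tool pointing down it reaches from about 250 to 725 mm from the base axis. Payload 4 kg.
Tool frame: the origin (TCP) lies midway between the tips of the shut fingers; the grasp point (between the pads) lies 19 mm behind it; z points along the fingers, y is the direction in which the jaws open and shut (so a half turn about z gives the same grasp; the last joint's range is limited). The gripper opens to 85 mm and grips with 20 to 120 N. Pads are 22 mm wide; open, the fingers measure 114 mm over their backs; the gripper's body (76 mm by 85 mm) begins 54 mm behind the grasp point. The pads swing forward as they close: fully open they stand 13 mm farther back than shut.
Start: joints at [-1.207, 0.241, 0.005, 1.335, 0, 1.571], TCP at [177.912, -467.276, 231.306] pointing down, gripper open.
Joint ranges: [-2.72, 2.72], [-1.05, 1.87], [-1.09, 1.28], [-1.99, 2.15], [-1.42, 1.44], [-3.14, 3.14]. Speed limits (rad/s): [2.79, 2.79, 3.14, 3.14, 3.14, 3.14].

## Interface

Orientations are given as a rotation vector (axis times angle).
In Python, from workcell import robot gives the robot as it stands.
- The arm moves only by the tool arm_command, never from a script. Its argument "increments" is one flat list of numbers, 7 for each row, row after row: the opening, from 0 (shut) to 1 (fully open), then the shift along the world's x, y, z normalised to -1 to 1, where 1 is 2 cm, then the turn, a rotation vector about the world's x, y, z normalised to -1 to 1, where 1 is 0.1 rad. In form: [gripper, x, y, z, wx, wy, wz, gripper, x, y, z, wx, wy, wz, ...]. A call has 1 to 8 rows; each row shifts and turns the commanded pose from where the row before left it; what a row does not reach is not made up. A row lasts 1/10 s, in which the tool goes at most 50 mm and 8.59 degrees, less where a joint would pass 70% of its speed; a pose out of reach is approached as far as the arm can. A call with a number of a shift or a turn outside -1 to 1 is refused whole. A call with a gripper value outside its range is refused whole. The fingers move at their own pace and stop on an object; "newtons" is the grip in N (left out, the last holds). Time passes only in rows, so rows that do not move let the fingers close. It gives the time, the measured TCP pose, the force and the opening at its end, in the units of the state.
- robot.state(): the state, without advancing time (a new reading comes with each control period).
- robot.get_image(name): name is "scene" or "top"; returns the picture (420x560x3 uint8, blue, green, red); there is no depth.
- robot.camera_params(name): a dict with "vfov" (degrees; the focal length in pixels is half the picture's height over the tangent of half this angle, whatever the lens; pixels are square), "cx", "cy" (the principal point, pixels), "dist_coeffs" ([k1, k2, p1, p2, k3] as OpenCV has them; the pictures are not rectified), "T" (4x4, takes a point from camera to world coordinates). Camera axes: x right, y up, looking along -z (the intrinsics and any distortion apply to the point x, -y, -z); pixel columns grow to the right and rows downward; lengths in mm; the calibration is good to about 2 mm. A picture is of the moment at which its call begins. camera_params takes no time and is no camera call.
- robot.job_done(): hands the job in, once; it reports no verdict.
Trained networks look in the newest picture that a camera, given by its name, has taken for a name from the list of things; names that differ only in an ending like _2 or _b are one class to them, and where a whole thing is asked for, a point or a joint stands for the part that bears it (a point fixed in the world has none). Each returns a list of dicts, best first, with "confidence" (0 to 1); they miss things now and then, are a little off and sometimes report something else, mostly with a low value. They report only what shows in the picture. A call takes as long as a camera call.
- robot.spot_in(camera, query): "rect" ([left, top, right, bottom] as shares, 0 to 1, of the picture: columns of its width, rows of its height, round what is visible of it).
The state is a dict: "time_s": time; "qpos": joint angles; "qd": joint speeds; "joint_torque": joint torques, N m; "ee_pos": TCP position; "ee_rot": TCP orientation; "ft_force": force on the tool from outside, world axes, zero at the start; "moment": the same for the moment, N m; "opening": opening from 0.0 (shut) to 1.0 (fully open).
Only numpy, scipy, OpenCV 4.12 (cv2) and the standard library are available. Lean on these libraries where they do the work, as an engineer would, in place of code of your own. Each camera call takes 0.05 s, during which the arm holds its last target.

## Task

Pack the microscope kit into the row of coloured liners: lay the two clamps that are ratcheted shut lengthwise and flat on the floor of the blue liners, one in each, put the cover-slip box with the red band flat in the red liner and the black dust cap, the way up it now lies, in the yellow liner. Leave the clamp with open jaws and the cover-slip box with the blue band where they are.

Things in the scene. Friction and masses are not known exactly. Their poses are not given: they have to be found in the camera images.
- clamp_shut_1: Steel ring-handled clamp lying flat, 122 mm long, 10 thick. Origin: mid-length, underside; x from the finger rings (-62) to the jaw tips (+60), z up. Hinge block 12 wide (y), 16 long, 10 tall, centred at x = +18, is the heavy part: grip it across y. Ratcheted shut: jaws together, shanks parallel (51 over the rings).
- clamp_shut_2: Steel ring-handled clamp lying flat, 122 mm long, 10 thick. Origin: mid-length, underside; x from the finger rings (-62) to the jaw tips (+60), z up. Hinge block 12 wide (y), 16 long, 10 tall, centred at x = +18, is the heavy part: grip it across y. Ratcheted shut, the same as the other shut one.
- clamp_open: Steel ring-handled clamp lying flat, 122 mm long, 10 thick. Origin: mid-length, underside; x from the finger rings (-62) to the jaw tips (+60), z up. Hinge block 12 wide (y), 16 long, 10 tall, centred at x = +18, is the heavy part: grip it across y. Jaws open in a V (about 15 apart at the tips), shanks spread (about 75 over the rings): a look-alike that stays.
- slips_red: Small box of cover slips, 33 x 33 x 16 mm, white, with a red band along one edge of its top. Origin: centre of the underside; x and y square to its sides, z up.
- slips_blue: Look-alike that stays: small box of cover slips, 33 x 33 x 16 mm, white, with a blue band along one edge of its top. Origin: centre of the underside; x and y square to its sides, z up.
- dust_cap: Black round eyepiece dust cap, 34 mm in diameter, 20 tall. Origin: centre of the underside, z up.
- liner_blue_1: Blue liner, fixed, one of four alike but for colour in a row (72 mm pitch along y) on a white base; the order varies. Inside 156 (x) x 67 (y), outside 160 x 71. Origin: centre of underside, 20 above the bench; inner floor 3 above it; z up. Walls 15 above the origin, long sides scooped to 5 over the middle 90, for fingers.
- liner_blue_2: Blue liner, fixed, one of four alike but for colour in a row (72 mm pitch along y) on a white base; the order varies. Inside 156 (x) x 67 (y), outside 160 x 71. Origin: centre of underside, 20 above the bench; inner floor 3 above it; z up. Walls 15 above the origin, long sides scooped to 5 over the middle 90, for fingers. Same as the other blue one.
- liner_red: Red liner, fixed, one of four alike but for colour in a row (72 mm pitch along y) on a white base; the order varies. Inside 156 (x) x 67 (y), outside 160 x 71. Origin: centre of underside, 20 above the bench; inner floor 3 above it; z up. Walls 15 above the origin, long sides scooped to 5 over the middle 90, for fingers.
- liner_yellow: Yellow liner, fixed, one of four alike but for colour in a row (72 mm pitch along y) on a white base; the order varies. Inside 156 (x) x 67 (y), outside 160 x 71. Origin: centre of underside, 20 above the bench; inner floor 3 above it; z up. Walls 15 above the origin, long sides scooped to 5 over the middle 90, for fingers.

How it is judged (in metres and radians):
At the end, for the whole second after the job is handed in: Shut clamps: one in each blue liner, within 25 mm of its centre along, 22 across, lengthwise within 0.35 rad. Red box in red, cap in yellow: within 66 along, 22 across. All flat (tilt under 0.12 rad), under 8 mm above the liner's origin. Open clamp and blue box within 30 mm of start. All at rest (((x of clamp_shut_1 in the frame of liner_blue_1 between -0.025 and 0.025 m and y of clamp_shut_1 in the frame of liner_blue_1 between -0.022 and 0.022 m and z of clamp_shut_1 in the frame of liner_blue_1 between -0.002 and 0.008 m and angle between each of clamp_shut_1, clamp_shut_2's own z axis and vertical below 0.12 rad and angle between the x axis of clamp_shut_1 and the x axis of liner_blue_1, either way round below 0.35 rad and x of clamp_shut_2 in the frame of liner_blue_2 between -0.025 and 0.025 m and y of clamp_shut_2 in the frame of liner_blue_2 between -0.022 and 0.022 m and z of clamp_shut_2 in the frame of liner_blue_2 between -0.002 and 0.008 m and angle between the x axis of clamp_shut_2 and the x axis of liner_blue_2, either way round below 0.35 rad) or (x of clamp_shut_1 in the frame of liner_blue_2 between -0.025 and 0.025 m and y of clamp_shut_1 in the frame of liner_blue_2 between -0.022 and 0.022 m and z of clamp_shut_1 in the frame of liner_blue_2 between -0.002 and 0.008 m and angle between each of clamp_shut_1, clamp_shut_2's own z axis and vertical below 0.12 rad and angle between the x axis of clamp_shut_1 and the x axis of liner_blue_2, either way round below 0.35 rad and x of clamp_shut_2 in the frame of liner_blue_1 between -0.025 and 0.025 m and y of clamp_shut_2 in the frame of liner_blue_1 between -0.022 and 0.022 m and z of clamp_shut_2 in the frame of liner_blue_1 between -0.002 and 0.008 m and angle between the x axis of clamp_shut_2 and the x axis of liner_blue_1, either way round below 0.35 rad)) and x of slips_red in the frame of liner_red between -0.066 and 0.066 m and y of slips_red in the frame of liner_red between -0.022 and 0.022 m and z of slips_red in the frame of liner_red between -0.002 and 0.008 m and angle between each of slips_red, dust_cap's own z axis and vertical below 0.12 rad and x of dust_cap in the frame of liner_yellow between -0.066 and 0.066 m and y of dust_cap in the frame of liner_yellow between -0.022 and 0.022 m and z of dust_cap in the frame of liner_yellow between -0.002 and 0.008 m and distance of each of clamp_open, slips_blue from where it was at the start of the episode below 0.03 m and linear speed of each of clamp_shut_1, clamp_shut_2, clamp_open, slips_red, slips_blue, dust_cap below 0.02 m/s); the robot touches nothing.
It fails at once if the open clamp is moved more than 30 mm (distance of clamp_open from where it was at the start of the episode above 0.03 m).
It fails at once if the blue-banded cover-slip box is moved more than 30 mm (distance of slips_blue from where it was at the start of the episode above 0.03 m).
It also fails if it takes over 99 s, if anything falls off the work surface, if the arm or the gripper's body presses on something with over 40 N, if the wrist force passes 120 N, or if a joint passes its speed limit or range.

## Working session

There is one attempt and no reset: what is moved stays moved. The work goes in short steps, Python scripts to look and compute and a tool call to move; the robot and the scene stay as the last step left them, time stands still between calls to the robot, and variables do not carry over. Pictures are saved under pics/ and viewed, and the job is handed in when it is done.

Besides the shell and the picture viewer there is one more tool, called after "Request:" by a JSON object that holds its "name" and its "arguments". arm_command: Moves the arm, as the interface text tells. Its arguments: {"type":"object","properties":{"increments":{"type":"array"},"newtons":{"type":"number"}},"required":["increments"]}

```bash
mkdir -p pics; python3 - <<'E'
from workcell import robot
import cv2
for n in("scene","top"):
    im=robot.get_image(n); cv2.imwrite(f"pics/{n}0.png",im)
    p=robot.camera_params(n); print(n,p)
print(robot.state())
for q in("clamp_shut_1","clamp_open","slips_red","slips_blue","dust_cap","liner_blue_1","liner_red","liner_yellow"):
    print(q,[( [round(float(v)*s,1) for v,s in zip(d["rect"],(560,420,560,420))],round(d["confidence"],2)) for d in robot.spot_in("top",q)])
E
```

```text
scene {'vfov': 51.73477855875467, 'cx': 274.58915515517657, 'cy': 210.47029061537035, 'dist_coeffs': array([0.01492721, 0.        , 0.        , 0.        , 0.        ]), 'T': array([[-9.02742382e-01,  2.31044630e-01, -3.62869909e-01,
         8.77567260e+01],
       [-4.30103580e-01, -5.00825225e-01,  7.51122496e-01,
         9.16815728e+02],
       [-8.19158425e-03,  8.34141758e-01,  5.51489279e-01,
         7.11072237e+02],
       [ 0.00000000e+00,  0.00000000e+00,  0.00000000e+00,
         1.00000000e+00]])}
top {'vfov': 43.161913138783945, 'cx': 293.35585200407667, 'cy': 205.43167580408308, 'dist_coeffs': array([-0.05923279,  0.        ,  0.        ,  0.        ,  0.        ]), 'T': array([[-9.39041063e-03,  9.95014143e-01, -9.92908630e-02,
         4.04404180e+02],
       [-9.99789008e-01, -7.52833195e-03,  1.91118549e-02,
         5.51970241e+01],
       [ 1.82690713e-02,  9.94493816e-02,  9.94874897e-01,
         1.33225054e+03],
       [ 0.00000000e+00,  0.00000000e+00,  0.00000000e+00,
         1.00000000e+00]])}
{'time_s': 0.1, 'qpos': array([-1.20700152e+00,  2.41347274e-0
[... 412 characters left out ...]
-5.67967683e-01,  5.32106030e-04]), 'ft_force': array([-0.13492594,  0.10574013,  0.0690902 ]), 'moment': array([-0.0414475 , -0.01695844, -0.06020172]), 'opening': 1.0015080099952756}
clamp_shut_1 [([249.0, 168.3, 269.3, 211.3], 0.83), ([148.0, 225.6, 165.2, 268.4], 0.66)]
clamp_open [([242.7, 221.6, 275.1, 270.0], 0.61)]
slips_red [([204.7, 182.1, 213.8, 193.6], 0.64)]
slips_blue [([146.0, 178.7, 165.8, 193.5], 0.58), ([199.6, 233.5, 216.3, 249.1], 0.55)]
dust_cap [([199.4, 232.4, 214.4, 248.2], 0.65)]
liner_blue_1 [([357.4, 177.2, 391.8, 242.7], 0.77), ([384.5, 174.9, 419.1, 237.8], 0.65)]
liner_red [([414.5, 166.9, 448.4, 236.6], 0.95)]
liner_yellow [([321.2, 179.7, 364.5, 243.9], 0.79)]
```

```bash
python3 - <<'E'
import cv2
im=cv2.imread("pics/top0.png")
cv2.imwrite("pics/top0a.png",cv2.resize(im[150:290,130:290],None,fx=5,fy=4.25,interpolation=cv2.INTER_CUBIC)[:600,:800])
cv2.imwrite("pics/top0b.png",cv2.resize(im[150:270,300:460],None,fx=5,fy=5,interpolation=cv2.INTER_CUBIC))
E
```

```text
(no output)
```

View pics/top0.png

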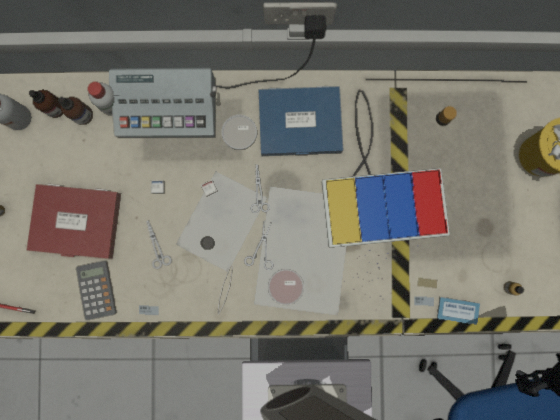

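View pics/scene0.png

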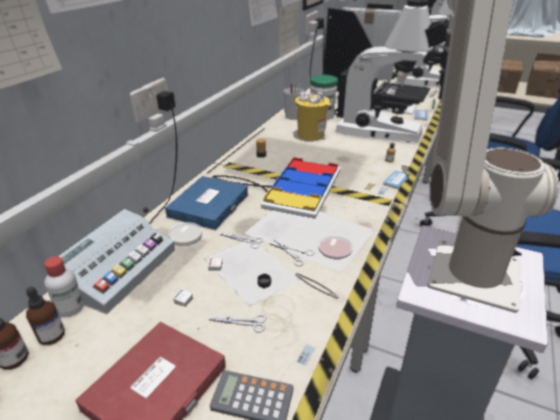

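```bash
sleep 1
```

```text
(no output)
```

View pics/top0a.png

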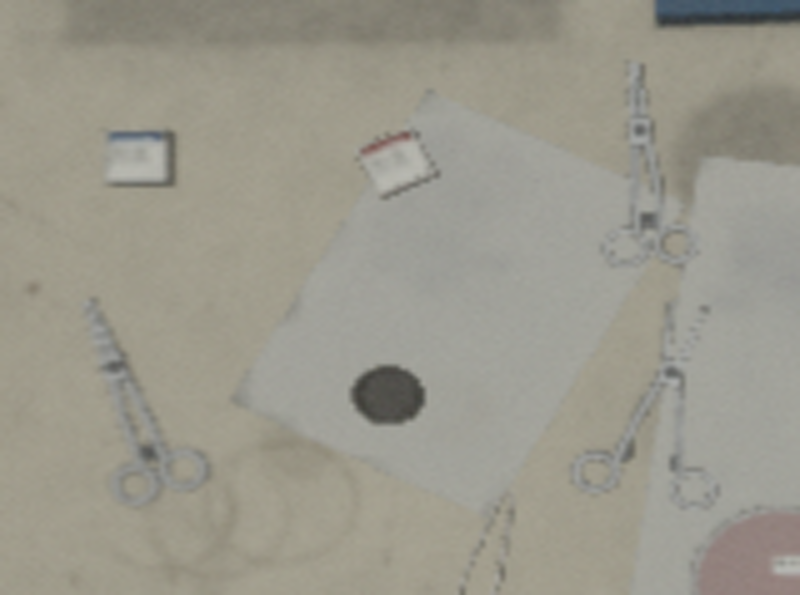

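View pics/top0b.png

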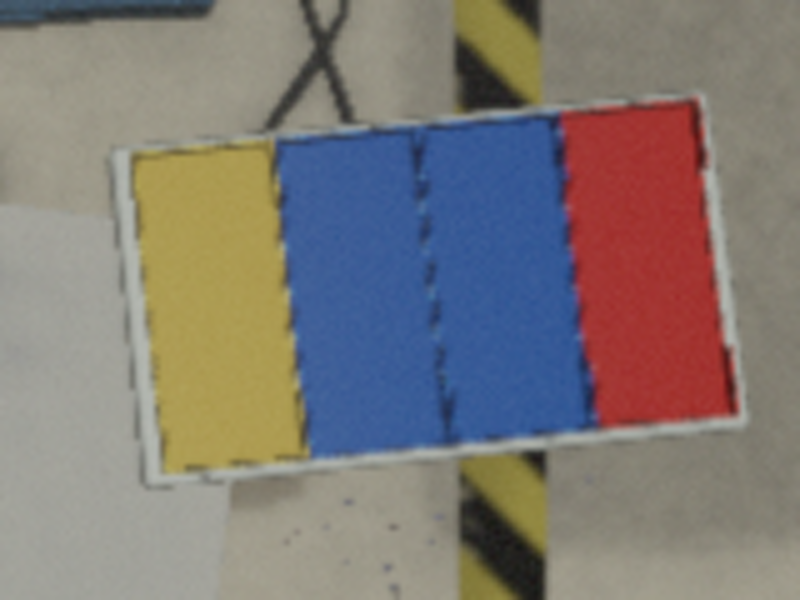

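```bash
cat > h.py <<'E'
import numpy as np, cv2
from scipy.spatial.transform import Rotation as R
from workcell import robot
def K(p): 
    f=210/np.tan(np.radians(p["vfov"]/2)); return np.array([[f,0,p["cx"]],[0,f,p["cy"]],[0,0,1.]])
def px2w(cam,uv,z):
    p=robot.camera_params(cam); uv=np.atleast_2d(np.array(uv,float))
    n=cv2.undistortPoints(uv.reshape(-1,1,2),K(p),p["dist_coeffs"])[:,0]
    T=p["T"]; d=np.c_[n[:,0],-n[:,1],-np.ones(len(n))]@T[:3,:3].T
    return T[:3,3]+d*((z-T[2,3])/d[:,2])[:,None]
def w2px(cam,P):
    p=robot.camera_params(cam);T=p["T"];P=np.atleast_2d(P)
    c=(np.array(P,float)-T[:3,3])@T[:3,:3]; c=c*[1,-1,-1]
    return cv2.projectPoints(c,np.zeros(3),np.zeros(3),K(p),p["dist_coeffs"])[0][:,0]
def st():
    s=robot.state(); Rm=R.from_rotvec(s["ee_rot"]).as_matrix()
    print("t",round(s["time_s"],2),"p",s["ee_pos"].round(1),"yaw of tool y deg",np.degrees(np.arctan2(Rm[1,1],Rm[0,1])).round(1),"z",Rm[:,2].round(3),"q",s["qpos"].round(2),"op",round(s["opening"],3),"F",s["ft_force"].round(1))
E
python3 - <<'E'
from h import *
st()
a=lambda u,v:(130+(u+.5)/5-.5,150+(v+.5)/4.25-.5)
b=lambda u,v:(300+(u+.5)/5-.5,150+(v+.5)/5-.5)
def sh(n,pts,z):
    w=px2w("top",pts,z)[:,:2]; print(n,w.round(1).tolist(),"mean",w.mean(0).round(1)); return w
def ang(p,q): d=q-p; return np.degrees(np.arctan2(d[1],d[0])).round(1), np.linalg.norm(d).round(1)
w=sh("red",[a(360,152),a(412,132),a(438,175),a(384,197)],14); print([ang(w[i],w[(i+1)%4]) for i in range(4)])
sh("bluebox",[a(107,133),a(170,133),a(172,184),a(107,184)],14)
im=cv2.imread("pics/top0.png")
g=im.max(2); m=(g[220:260,190:230]<85).astype(np.uint8); n,l,s,c=cv2.connectedComponentsWithStats(m); i=1+s[1:,4].argmax(); print(s[i],c[i]+[190,220])
sh("cap",[c[i]+[190,220]],15)
for n,h,t,r1,r2 in(("A",(113,367),(90,300),(135,485),(186,468)),("B",(640,130),(635,65),(625,247),(677,243)),("open",(671,372),(690,310),(596,472),(694,489))):
    w=sh(n,[a(*h),a(*t),a(*r1),a(*r2)],8); print(n,"ringmid->hinge",ang((w[2]+w[3])/2,w[0]),"hinge->tip",ang(w[0],w[1]))
w=sh("tray base corners",[b(113,150),b(703,97),b(744,427),b(148,487)],20); print([ang(w[i],w[(i+1)%4]) for i in range(4)])
w=sh("y-b junction",[b(273,148),b(307,455)],30);print(ang(w[1],w[0]))
w=sh("b-b",[b(418,133),b(448,438)],30);print(ang(w[1],w[0]))
w=sh("b-r",[b(560,117),b(596,425)],30);print(ang(w[1],w[0]))
E
```

```text
t 0.5 p [ 177.9 -467.3  231.3] yaw of tool y deg -69.2 z [-0.  0. -1.] q [-1.21  0.24  0.    1.34  0.    1.57] op 1.0 F [-0.3 -0.5  0.1]
red [[588.1, 259.0], [599.8, 233.0], [574.2, 219.9], [561.4, 246.8]] mean [580.9 239.7]
[(np.float64(-65.7), np.float64(28.5)), (np.float64(-152.8), np.float64(28.8)), (np.float64(115.5), np.float64(29.8)), (np.float64(24.5), np.float64(29.4))]
bluebox [[600.4, 386.1], [600.2, 354.4], [569.9, 352.9], [570.1, 385.5]] mean [585.1 369.7]
[ 11  17  13  12 125] [207.176 242.592]
cap [[445.1, 244.0]] mean [445.1 244. ]
A [[462.8, 382.2], [502.2, 394.4], [393.8, 370.3], [403.6, 345.0]] mean [440.6 373. ]
A ringmid->hinge (np.float64(21.0), np.float64(68.6)) hinge->tip (np.float64(17.1), np.float64(41.3))
B [[601.1, 119.2], [640.1, 121.6], [531.5, 126.9], [533.7, 100.8]] mean [576.6 117.1]
B ringmid->hinge (np.float64(4.5), np.float64(68.7)) hinge->tip (np.float64(3.6), np.float64(39.1))
open [[457.7, 104.1], [494.1, 94.5], [399.7, 141.6], [389.4, 93.0]] mean [435.2 108.3]
open ringmid->hinge (np.float64(-11.8), np.float64(64.5)) hinge->tip (np.float64(-14.9), np.float64(37.6))
tray base corners [[599.7, -42.7], [625.1, -342.0], [458.2, -356.5], [431.5, -57.6]] mean [ 528.6 -199.7]
[(np.float64(-85.2), np.float64(300.3)), (np.float64(-175.0), np.float64(167.5)), (np.float64(95.1), np.float64(300.1)), (np.float64(5.0), np.float64(168.8))]
y-b junction [[598.7, -121.7], [446.2, -135.3]] mean [ 522.5 -128.5]
(np.float64(5.1), np.float64(153.1))
b-b [[605.9, -194.4], [453.9, -205.3]] mean [ 529.9 -199.8]
(np.float64(4.1), np.float64(152.3))
b-r [[613.6, -266.1], [459.6, -279.2]] mean [ 536.6 -272.6]
(np.float64(4.9), np.float64(154.5))
```

The top view shows the liner row as yellow, blue, blue, red from left to right, at a yaw of about 5° and centred near (529,-200). Shut clamps: hinge pixels (152,236) and (258,180). Open clamp: (264,237). Red box: (209,188). Blue box: (158,186). Cap: (207,243). I'll start with shut clamp B, whose hinge is at about (601,119).

Request:
{"name": "arm_command", "arguments": {"increments": [1,0.7,0.98,-0.17,0,0,0.95,1,0.7,0.98,-0.17,0,0,0.95,1,0.7,0.98,-0.17,0,0,0.95,1,0.7,0.98,-0.17,0,0,0.95], "newtons": 60}}

```text
time_s: 0.9
ee_pos: [234.3, -388.2, 217.6]
ee_rot: [2.925, 1.147, 0.0]
ft_force: [-0.3, -0.7, 0.4]
opening: 1.001
```

```bash
python3 -c "
from h import *
st()"
```

```text
t 0.9 p [ 234.3 -388.2  217.6] yaw of tool y deg -47.2 z [ 0. -0. -1.] q [-1.03  0.16 -0.14  1.28  0.    1.37] op 1.001 F [-0.3 -0.7  0.4]
```

Request:
{"name": "arm_command", "arguments": {"increments": [1,0.7,0.98,-0.17,0,0,0.95,1,0.7,0.98,-0.17,0,0,0.95,1,0.7,0.98,-0.17,0,0,0.95,1,0.7,0.98,-0.17,0,0,0.95,1,0.7,0.98,-0.17,0,0,0.95,1,0.7,0.98,-0.17,0,0,0.95,1,0.7,0.98,-0.17,0,0,0.95,1,0.7,0.98,-0.17,0,0,0.95]}}

```text
time_s: 1.7
ee_pos: [346.5, -231.3, 190.6]
ee_rot: [2.29, 2.15, 0.0]
ft_force: [1.4, -0.1, 0.1]
opening: 0.999
```

Request:
{"name": "arm_command", "arguments": {"increments": [1,0.7,0.98,-0.17,0,0,0.95,1,0.7,0.98,-0.17,0,0,0.95,1,0.7,0.98,-0.17,0,0,0.95,1,0.7,0.98,-0.17,0,0,0.95,1,0.7,0.98,-0.17,0,0,0.95,1,0.7,0.98,-0.17,0,0,0.95,1,0.7,0.98,-0.17,0,0,0.95,1,0.7,0.98,-0.17,0,0,0.95]}}

```text
time_s: 2.5
ee_pos: [458.5, -74.4, 163.3]
ee_rot: [1.329, 2.846, 0.0]
ft_force: [0.5, -0.6, -0.5]
opening: 1.003
```

Request:
{"name": "arm_command", "arguments": {"increments": [1,0.7,0.98,-0.17,0,0,0.95,1,0.7,0.98,-0.17,0,0,0.95,1,0.7,0.98,-0.17,0,0,0.95,1,0.7,0.98,-0.17,0,0,0.95,1,0.7,0.98,-0.17,0,0,0.95,1,0.7,0.98,-0.17,0,0,0.95,1,0.7,0.98,-0.17,0,0,0.95]}}

```text
time_s: 3.2
ee_pos: [556.5, 62.8, 139.4]
ee_rot: [0.327, 3.124, -0.0]
ft_force: [-0.2, 0.4, 1.0]
opening: 0.998
```

```bash
python3 -c "
from h import *
st()"
```

```text
t 3.2 p [556.5  62.8 139.4] yaw of tool y deg 78.0 z [ 0. -0. -1.] q [ 0.11  0.41  0.    1.16 -0.    0.32] op 0.998 F [-0.2  0.4  1. ]
```

Request:
{"name": "arm_command", "arguments": {"increments": [1,0.74,0.94,-0.9,0,0,0.94,1,0.74,0.94,-0.9,0,0,0.94,1,0.74,0.94,-0.9,0,0,0.94,1,0,0,-1,0,0,0,1,0,0,-1,0,0,0,1,0,0,0,0,0,0]}}

```text
time_s: 3.8
ee_pos: [597.7, 118.1, 42.1]
ee_rot: [0.109, -3.133, 0.002]
ft_force: [-0.7, 0.5, -0.1]
opening: 1.0
```

```bash
python3 -c "
from h import *
st()
im=robot.get_image('scene'); 
p=w2px('scene',[601,119,8])[0].astype(int); print(p)
x,y=p; cv2.imwrite('pics/s1.png',cv2.resize(im[y-60:y+60,x-80:x+80],None,fx=5,fy=5,interpolation=cv2.INTER_CUBIC))
im=robot.get_image('top'); cv2.imwrite('pics/t1.png',cv2.resize(im[140:260,190:350],None,fx=5,fy=5,interpolation=cv2.INTER_CUBIC))
"
```

```text
t 3.8 p [597.7 118.1  42.1] yaw of tool y deg 94.0 z [-0.007 -0.001 -1.   ] q [ 0.2   0.6   0.03  1.01 -0.    0.13] op 1.0 F [-0.7  0.5 -0.1]
[232 235]
```

View pics/s1.png

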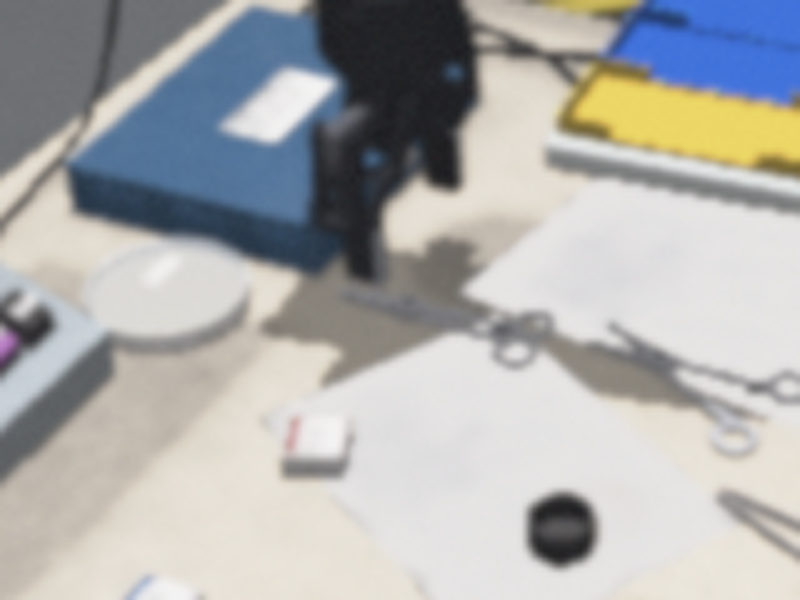

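View pics/t1.png

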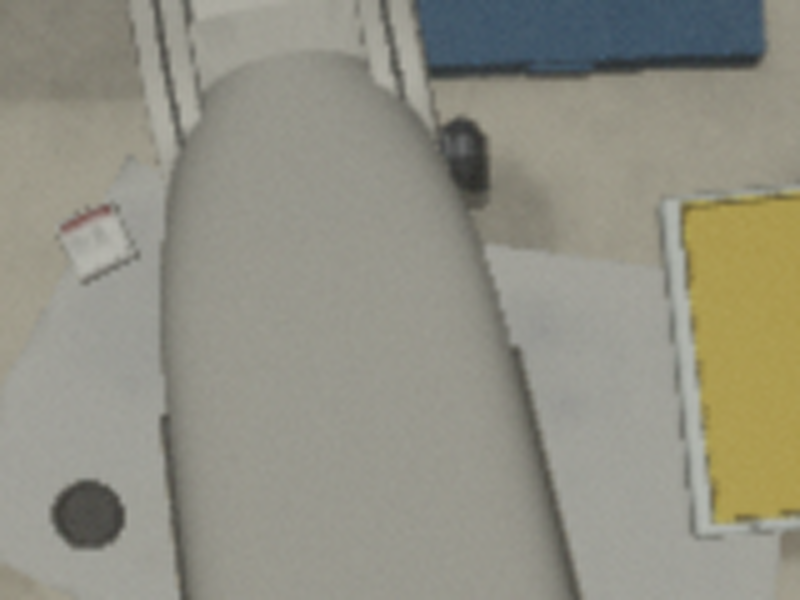

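Request:
{"name": "arm_command", "arguments": {"increments": [1,0,0,-0.8,0,0,0,1,0,0,-0.8,0,0,0,1,0,0,-0.4,0,0,0,1,0,0,0,0,0,0]}}

```text
time_s: 4.3
ee_pos: [600.0, 118.1, 5.5]
ee_rot: [0.108, -3.139, 0.0]
ft_force: [0.2, -1.0, -1.1]
opening: 1.0
```

Request:
{"name": "arm_command", "arguments": {"increments": [0.5,0,0,-0.1,0,0,0,0,0,0,-0.05,0,0,0,0,0,0,0,0,0,0,0,0,0,0,0,0,0,0,0,0,0,0,0,0,0,0,0,0,0,0,0]}}

```text
time_s: 4.9
ee_pos: [600.6, 118.4, 3.1]
ee_rot: [-0.109, 3.139, 0.0]
ft_force: [-0.2, 0.7, 3.0]
opening: 0.125
```

Request:
{"name": "arm_command", "arguments": {"increments": [0,0,0,0,0,0,0,0,0,0,0,0,0,0,0,0,0,0.3,0,0,0,0,0,0,0.7,0,0,0,0,0,0,1,0,0,0,0,0,0,1,0,0,0,0,0,0,0,0,0,0]}}

```text
time_s: 5.6
ee_pos: [603.0, 118.9, 66.4]
ee_rot: [-0.108, 3.133, 0.002]
ft_force: [-0.4, -0.4, -0.1]
opening: 0.125
```

```bash
python3 -c "
from h import *
st()
im=robot.get_image('scene'); 
x,y=232,220; cv2.imwrite('pics/s2.png',cv2.resize(im[y-60:y+60,x-80:x+80],None,fx=5,fy=5,interpolation=cv2.INTER_CUBIC))
"
```

```text
t 5.6 p [603.  118.9  66.4] yaw of tool y deg 94.0 z [ 0.007  0.001 -1.   ] q [0.19 0.57 0.06 1.05 0.   0.13] op 0.125 F [-0.4 -0.4 -0.1]
```

View pics/s2.png

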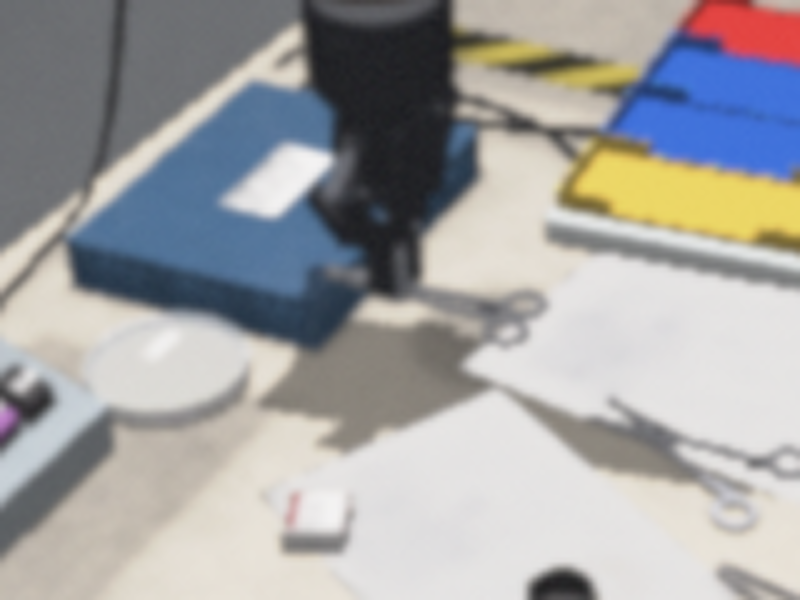

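Picture s2 shows the clamp held level by its hinge. Next I carry it to the first blue liner.

Request:
{"name": "arm_command", "arguments": {"increments": [0,-0.2,-0.94,0.2,0,0,0.17,0,-0.2,-0.94,0,0,0,0,0,-0.2,-0.94,0,0,0,0,0,-0.2,-0.94,0,0,0,0,0,-0.2,-0.94,0,0,0,0,0,-0.2,-0.94,0,0,0,0,0,-0.2,-0.94,0,0,0,0,0,-0.2,-0.94,0,0,0,0]}}

```text
time_s: 6.45
ee_pos: [566.9, -33.6, 65.4]
ee_rot: [0.133, -3.137, -0.0]
ft_force: [-0.1, -0.5, -0.7]
opening: 0.119
```

Request:
{"name": "arm_command", "arguments": {"increments": [0,-0.2,-0.94,0,0,0,0,0,-0.2,-0.94,0,0,0,0,0,-0.2,-0.94,0,0,0,0,0,-0.2,-0.94,0,0,0,0,0,-0.2,-0.94,0,0,0,0,0,-0.2,-0.94,0,0,0,0,0,-0.2,-0.94,0,0,0,0,0,0,0,0,0,0,0]}}

```text
time_s: 7.25
ee_pos: [538.6, -166.2, 65.4]
ee_rot: [0.128, -3.137, 0.0]
ft_force: [0.7, -0.3, 0.6]
opening: 0.124
```

```bash
python3 -c "
from h import *
st()
im=robot.get_image('scene'); 
x,y=290,190; cv2.imwrite('pics/s3.png',cv2.resize(im[y-60:y+60,x-80:x+80],None,fx=5,fy=5,interpolation=cv2.INTER_CUBIC))
"
```

```text
t 7.25 p [ 538.6 -166.2   65.4] yaw of tool y deg 94.7 z [-0.002 -0.    -1.   ] q [-0.3   0.49 -0.09  1.   -0.   -0.38] op 0.124 F [ 0.7 -0.3  0.6]
```

View pics/s3.png

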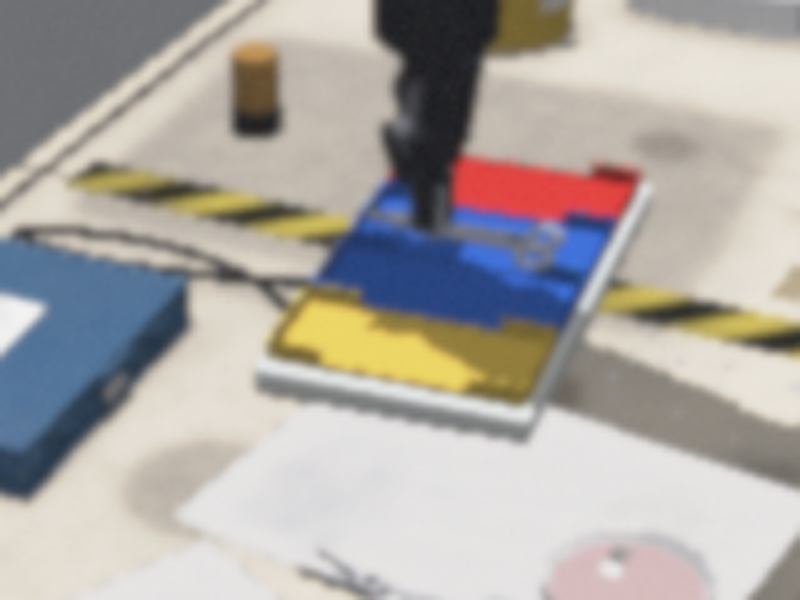

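Request:
{"name": "arm_command", "arguments": {"increments": [0,0.25,0.18,-0.6,0,0,0,0,0,0,-0.8,0,0,0,0,0,0,-0.4,0,0,0,0,0,0,0,0,0,0,0,0,0,0,0,0,0]}}

```text
time_s: 7.8
ee_pos: [545.3, -159.4, 30.1]
ee_rot: [0.137, -3.138, -0.001]
ft_force: [-0.2, -0.5, 0.8]
opening: 0.125
```

Request:
{"name": "arm_command", "arguments": {"increments": [0,0,-0.12,-0.12,0,0,0,0,0,0,-0.05,0,0,0,0,0,0,0,0,0,0]}}

```text
time_s: 8.1
ee_pos: [545.5, -162.6, 27.4]
ee_rot: [-0.135, 3.138, -0.0]
ft_force: [-0.4, 0.1, 0.0]
opening: 0.127
```

Request:
{"name": "arm_command", "arguments": {"increments": [0,0,0,-0.06,0,0,0,0.3,0,0,0,0,0,0,0.4,0,0,0.05,0,0,0,0.4,0,0,0.3,0,0,0,0.4,0,0,1,0,0,0,0.7,0,0,1,0,0,0,1,0,0,1,0,0,0]}}

```text
time_s: 8.8
ee_pos: [545.3, -162.5, 94.1]
ee_rot: [-0.135, 3.138, -0.0]
ft_force: [-0.3, -0.2, 0.4]
opening: 0.728
```

```bash
python3 -c "
from h import *
st()
im=robot.get_image('scene'); 
x,y=290,190; cv2.imwrite('pics/s4.png',cv2.resize(im[y-60:y+60,x-80:x+80],None,fx=5,fy=5,interpolation=cv2.INTER_CUBIC))
"
```

```text
t 8.8 p [ 545.3 -162.5   94.1] yaw of tool y deg 94.9 z [ 0. -0. -1.] q [-0.29  0.47 -0.04  1.07 -0.   -0.38] op 0.728 F [-0.3 -0.2  0.4]
```

View pics/s4.png

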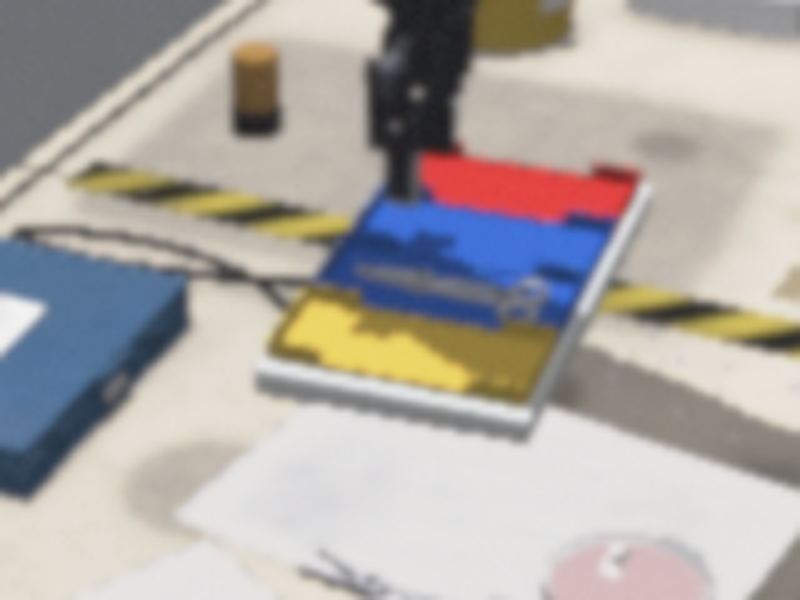

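Picture s4 shows clamp B lying in the first blue liner, at about crop (450,285). Now on to clamp A.

Request:
{"name": "arm_command", "arguments": {"increments": [1,-0.15,0.97,0,0,0,0.09,1,-0.15,0.97,0,0,0,0.09,1,-0.15,0.97,0,0,0,0.09,1,-0.15,0.97,0,0,0,0.09,1,-0.15,0.97,0,0,0,0.09,1,-0.15,0.97,0,0,0,0.09,1,-0.15,0.97,0,0,0,0.09,1,-0.15,0.97,0,0,0,0.09]}}

```text
time_s: 9.65
ee_pos: [521.3, -6.5, 93.2]
ee_rot: [-0.249, 3.131, -0.0]
ft_force: [0.5, 0.3, 0.3]
opening: 0.998
```

Request:
{"name": "arm_command", "arguments": {"increments": [1,-0.15,0.97,0,0,0,0.09,1,-0.15,0.97,0,0,0,0.09,1,-0.15,0.97,0,0,0,0.09,1,-0.15,0.97,0,0,0,0.09,1,-0.15,0.97,0,0,0,0.09,1,-0.15,0.97,0,0,0,0.09,1,-0.15,0.97,0,0,0,0.09,1,-0.15,0.97,0,0,0,0.09]}}

```text
time_s: 10.45
ee_pos: [497.3, 148.7, 93.2]
ee_rot: [-0.361, 3.12, 0.0]
ft_force: [-0.1, -0.4, 0.8]
opening: 0.998
```

Request:
{"name": "arm_command", "arguments": {"increments": [1,-0.15,0.97,0,0,0,0.09,1,-0.15,0.97,0,0,0,0.09,1,-0.15,0.97,0,0,0,0.09,1,-0.15,0.97,0,0,0,0.09,1,-0.15,0.97,0,0,0,0.09,1,-0.15,0.97,0,0,0,0.09,1,-0.15,0.97,0,0,0,0.09,1,-0.15,0.97,0,0,0,0.09]}}

```text
time_s: 11.25
ee_pos: [473.2, 304.0, 93.1]
ee_rot: [-0.473, 3.105, 0.0]
ft_force: [0.7, -0.4, -0.3]
opening: 0.996
```

Request:
{"name": "arm_command", "arguments": {"increments": [1,-0.15,0.97,0,0,0,0.09,1,-0.15,0.97,0,0,0,0.09,1,-0.15,0.97,0,0,0,0.09,1,-0.15,0.97,0,0,0,0.09,1,0,0,-0.5,0,0,0,1,0,0,-0.5,0,0,0,1,0,0,0,0,0,0]}}

```text
time_s: 11.95
ee_pos: [459.9, 378.9, 70.4]
ee_rot: [0.527, -3.093, 0.004]
ft_force: [-0.8, 0.1, -0.3]
opening: 0.999
```

```bash
python3 -c "
from h import *
st()
im=robot.get_image('scene'); 
x,y=w2px('scene',[462.8,382.2,8])[0].astype(int); print(x,y);cv2.imwrite('pics/s5.png',cv2.resize(im[y-60:y+60,x-80:x+80],None,fx=5,fy=5,interpolation=cv2.INTER_CUBIC))
im=robot.get_image('top'); cv2.imwrite('pics/t5.png',im)
"
```

```text
t 11.95 p [459.9 378.9  70.4] yaw of tool y deg 109.3 z [-0.004 -0.003 -1.   ] q [ 0.69  0.54  0.02  1.05 -0.    0.35] op 0.999 F [-0.8  0.1 -0.3]
226 319
```

View pics/s5.png

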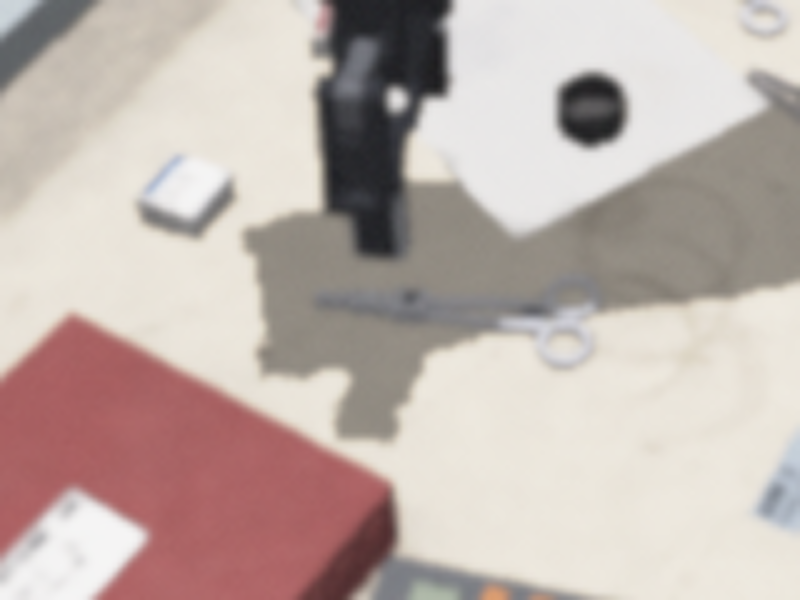

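View pics/t5.png

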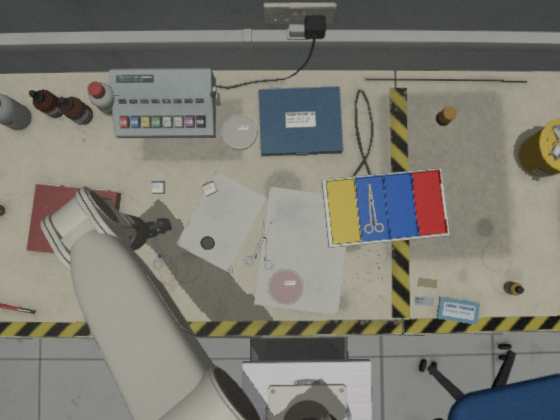

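Clamp B sits centred in the left blue liner, at top-view pixel (372,210). The gripper is over clamp A, and its projected hinge position agrees with the scene picture.

Request:
{"name": "arm_command", "arguments": {"increments": [1,0.1,0.15,-0.9,0,0,0,1,0,0,-0.9,0,0,0,1,0,0,-0.8,0,0,0,1,0,0,-0.6,0,0,0,1,0,0,0,0,0,0,1,0,0,0,0,0,0]}}

```text
time_s: 12.65
ee_pos: [463.6, 383.5, 9.2]
ee_rot: [-0.528, 3.097, 0.0]
ft_force: [-0.1, 0.2, 0.2]
opening: 0.997
```

Request:
{"name": "arm_command", "arguments": {"increments": [0.5,0,0,-0.3,0,0,0,0,0,0,0,0,0,0,0,0,0,0,0,0,0,0,0,0,0,0,0,0,0,0,0,0,0,0,0,0,0,0,0,0,0,0,0,0,0,0,0,0,0,0,0,0,0,0,0,0]}}

```text
time_s: 13.45
ee_pos: [463.6, 383.9, 3.4]
ee_rot: [-0.529, 3.096, 0.001]
ft_force: [-0.9, -1.6, 3.2]
opening: 0.117
```

Request:
{"name": "arm_command", "arguments": {"increments": [0,0,0,0.3,0,0,0,0,0,0,0.7,0,0,0,0,0,0,1,0,0,0,0,0,0,1,0,0,0,0,0,0,1,0,0,0,0,0,0,0,0,0,0]}}

```text
time_s: 14.05
ee_pos: [465.3, 385.5, 87.0]
ee_rot: [-0.528, 3.091, 0.006]
ft_force: [0.0, 0.1, -0.5]
opening: 0.117
```

```bash
python3 -c "
from h import *
st()
im=robot.get_image('scene'); 
x,y=226,300;cv2.imwrite('pics/s6.png',cv2.resize(im[y-60:y+60,x-80:x+80],None,fx=5,fy=5,interpolation=cv2.INTER_CUBIC))
"
```

```text
t 14.05 p [465.3 385.5  87. ] yaw of tool y deg 109.4 z [ 0.006  0.005 -1.   ] q [0.69 0.53 0.05 1.08 0.   0.35] op 0.117 F [ 0.   0.1 -0.5]
```

View pics/s6.png

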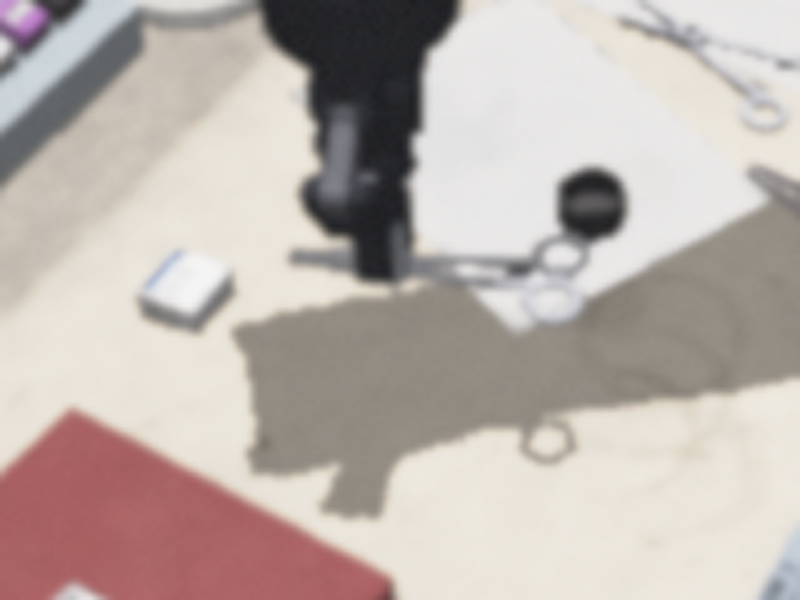

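Picture s6 shows clamp A held level. I carry it to the second blue liner, about 86 mm in x and -618 mm in y away.

Request:
{"name": "arm_command", "arguments": {"increments": [0,0.135,-0.97,0,0,0,-0.08,0,0.135,-0.97,0,0,0,-0.08,0,0.135,-0.97,0,0,0,-0.08,0,0.135,-0.97,0,0,0,-0.08,0,0.135,-0.97,0,0,0,-0.08,0,0.135,-0.97,0,0,0,-0.08,0,0.135,-0.97,0,0,0,-0.08,0,0.135,-0.97,0,0,0,-0.08]}}

```text
time_s: 14.9
ee_pos: [484.1, 226.5, 81.9]
ee_rot: [0.427, -3.11, 0.001]
ft_force: [0.6, 0.5, -0.3]
opening: 0.12
```

Request:
{"name": "arm_command", "arguments": {"increments": [0,0.135,-0.97,0,0,0,-0.08,0,0.135,-0.97,0,0,0,-0.08,0,0.135,-0.97,0,0,0,-0.08,0,0.135,-0.97,0,0,0,-0.08,0,0.135,-0.97,0,0,0,-0.08,0,0.135,-0.97,0,0,0,-0.08,0,0.135,-0.97,0,0,0,-0.08,0,0.135,-0.97,0,0,0,-0.08]}}

```text
time_s: 15.7
ee_pos: [505.5, 71.7, 82.0]
ee_rot: [0.327, -3.122, 0.0]
ft_force: [-0.2, -0.0, -0.2]
opening: 0.123
```

Request:
{"name": "arm_command", "arguments": {"increments": [0,0.135,-0.97,0,0,0,-0.08,0,0.135,-0.97,0,0,0,-0.08,0,0.135,-0.97,0,0,0,-0.08,0,0.135,-0.97,0,0,0,-0.08,0,0.135,-0.97,0,0,0,-0.08,0,0.135,-0.97,0,0,0,-0.08,0,0.135,-0.97,0,0,0,-0.08,0,0.135,-0.97,0,0,0,-0.08]}}

```text
time_s: 16.5
ee_pos: [526.8, -83.2, 81.9]
ee_rot: [0.227, -3.131, -0.001]
ft_force: [0.4, 0.0, -0.3]
opening: 0.12
```

Request:
{"name": "arm_command", "arguments": {"increments": [0,0.135,-0.97,0,0,0,-0.08,0,0.135,-0.97,0,0,0,-0.08,0,0.135,-0.97,0,0,0,-0.08,0,0.135,-0.97,0,0,0,-0.08,0,0.135,-0.97,0,0,0,-0.08,0,0.135,-0.97,0,0,0,-0.08,0,0.135,-0.9,0,0,0,-0.08,0,0,0,0,0,0,0]}}

```text
time_s: 17.3
ee_pos: [546.5, -218.8, 82.2]
ee_rot: [0.136, -3.138, 0.001]
ft_force: [-0.5, 0.5, -0.4]
opening: 0.118
```

```bash
python3 -c "
from h import *
st()
im=robot.get_image('scene'); 
x,y=290,190; cv2.imwrite('pics/s7.png',cv2.resize(im[y-60:y+60,x-80:x+80],None,fx=5,fy=5,interpolation=cv2.INTER_CUBIC))
"
```

```text
t 17.3 p [ 546.5 -218.8   82.2] yaw of tool y deg 95.0 z [-0. -0. -1.] q [-0.38  0.51  0.01  1.06 -0.   -0.47] op 0.118 F [-0.5  0.5 -0.4]
```

View pics/s7.png

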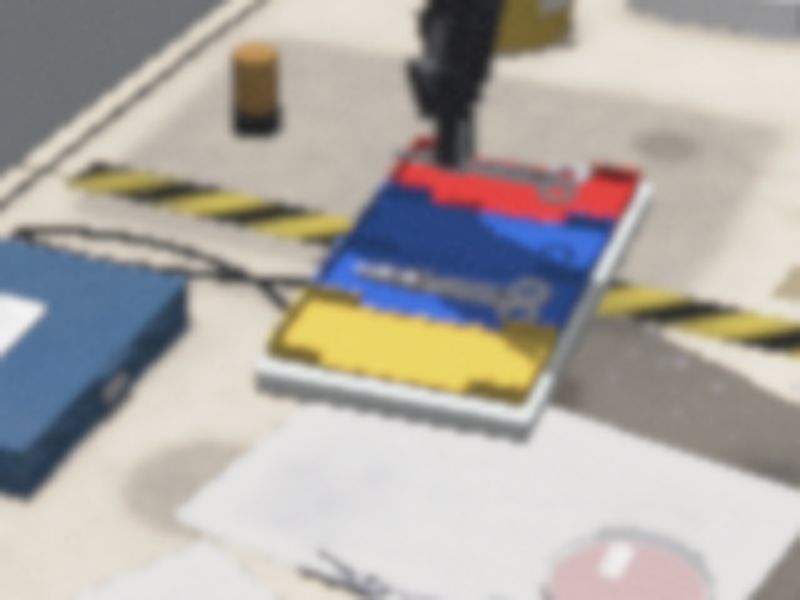

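Request:
{"name": "arm_command", "arguments": {"increments": [0,0.1,-0.7,-0.6,0,0,0,0,0,0,-0.7,0,0,0,0,0,0,-0.8,0,0,0,0,0,0,-0.5,0,0,0,0,0,0,0,0,0,0,0,0,0,0,0,0,0]}}

```text
time_s: 17.95
ee_pos: [548.9, -230.1, 30.6]
ee_rot: [0.142, -3.138, -0.0]
ft_force: [0.8, 0.7, 0.2]
opening: 0.122
```

Request:
{"name": "arm_command", "arguments": {"increments": [0,0.05,-0.2,-0.16,0,0,0,0,0,0,-0.04,0,0,0,0,0,0,0,0,0,0]}}

```text
time_s: 18.25
ee_pos: [550.3, -234.5, 27.3]
ee_rot: [-0.141, 3.138, -0.0]
ft_force: [-0.8, 0.8, -0.5]
opening: 0.118
```

Request:
{"name": "arm_command", "arguments": {"increments": [0,0,0,-0.05,0,0,0,0.3,0,0,0,0,0,0,0.4,0,0,0.05,0,0,0,0.4,0,0,0.3,0,0,0,0.4,0,0,1,0,0,0,0.7,0,0,1,0,0,0,1,0,0,1,0,0,0]}}

```text
time_s: 18.95
ee_pos: [550.0, -234.2, 94.1]
ee_rot: [-0.142, 3.138, -0.0]
ft_force: [0.7, -0.1, 0.5]
opening: 0.722
```

Request:
{"name": "arm_command", "arguments": {"increments": [1,-0.21,0.96,0,0,0,0,1,-0.21,0.96,0,0,0,0,1,-0.21,0.96,0,0,0,0,1,-0.21,0.96,0,0,0,0,1,-0.21,0.96,0,0,0,0,1,-0.21,0.96,0,0,0,0,1,-0.21,0.96,0,0,0,0,1,-0.21,0.96,0,0,0,0]}}

```text
time_s: 19.75
ee_pos: [516.4, -79.9, 93.6]
ee_rot: [-0.142, 3.138, -0.0]
ft_force: [0.0, 0.3, 0.5]
opening: 1.001
```

Request:
{"name": "arm_command", "arguments": {"increments": [1,-0.21,0.96,0,0,0,0,1,-0.21,0.96,0,0,0,0,1,-0.21,0.96,0,0,0,0,1,-0.21,0.96,0,0,0,0,1,-0.21,0.96,0,0,0,0,1,-0.21,0.96,0,0,0,0,1,-0.21,0.96,0,0,0,0,1,-0.21,0.96,0,0,0,0]}}

```text
time_s: 20.55
ee_pos: [482.8, 73.8, 93.6]
ee_rot: [-0.142, 3.137, 0.0]
ft_force: [0.0, -0.1, 0.3]
opening: 0.999
```

Request:
{"name": "arm_command", "arguments": {"increments": [1,-0.21,0.96,0,0,0,0,1,-0.21,0.96,0,0,0,0,1,-0.21,0.96,0,0,0,0,1,-0.21,0.96,0,0,0,0,1,-0.21,0.96,0,0,0,0,1,-0.21,0.96,0,0,0,0,1,-0.21,0.96,0,0,0,0,1,-0.21,0.96,0,0,0,0]}}

```text
time_s: 21.35
ee_pos: [449.2, 227.4, 93.6]
ee_rot: [-0.142, 3.137, 0.001]
ft_force: [0.0, 0.9, -1.2]
opening: 1.002
```

Request:
{"name": "arm_command", "arguments": {"increments": [1,-0.21,0.96,0,0,0,0,1,0,0,0,0,0,0,1,0,0,0,0,0,0]}}

```text
time_s: 21.65
ee_pos: [445.0, 245.9, 93.3]
ee_rot: [-0.143, 3.138, -0.0]
ft_force: [-0.4, -0.5, -0.2]
opening: 0.999
```

```bash
python3 -c "
from h import *
st()
im=robot.get_image('scene'); 
x,y=w2px('scene',[445,244,10])[0].astype(int); print(x,y);cv2.imwrite('pics/s8.png',cv2.resize(im[y-60:y+60,x-80:x+80],None,fx=5,fy=5,interpolation=cv2.INTER_CUBIC))
im=robot.get_image('top'); cv2.imwrite('pics/t8.png',im)
"
```

```text
t 21.65 p [445.  245.9  93.3] yaw of tool y deg 95.2 z [ 0.001 -0.    -1.   ] q [ 0.51  0.36 -0.21  1.   -0.    0.41] op 0.999 F [-0.4 -0.5 -0.2]
262 280
```

View pics/s8.png

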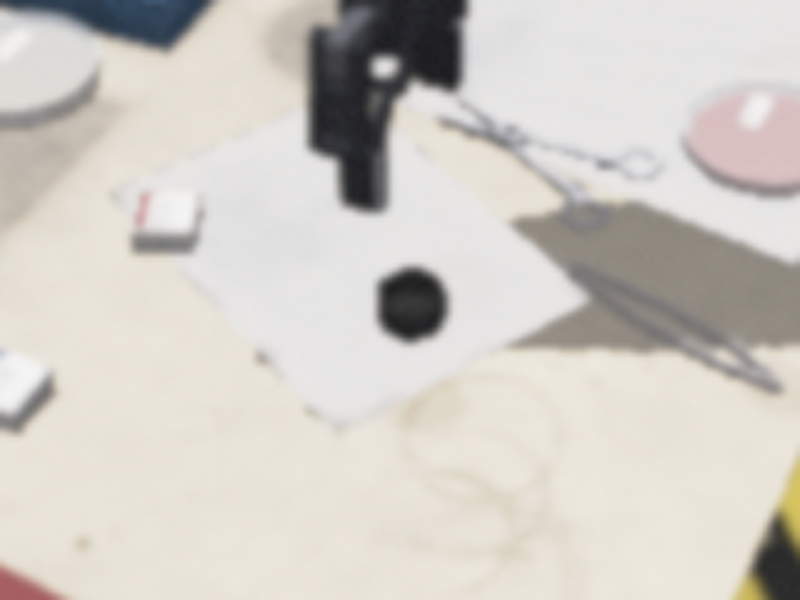

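View pics/t8.png

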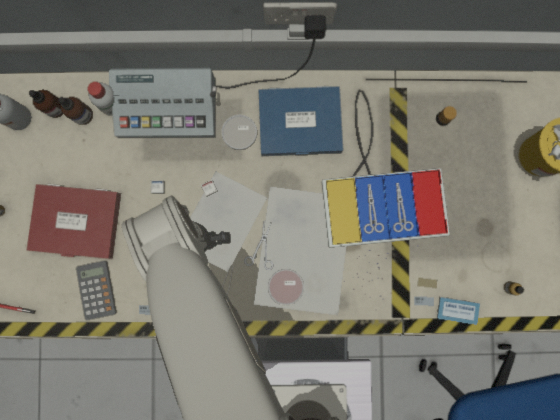

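Both clamps lie lengthwise in their own blue liner, at top-view pixels (372,210) and (402,208). The gripper is now over the cap.

Request:
{"name": "arm_command", "arguments": {"increments": [1,-0.06,-0.08,-1,0,0,0,1,0,0,-1,0,0,0,1,0,0,-1,0,0,0,1,0,0,-0.9,0,0,0,1,0,0,-0.6,0,0,0,1,0,0,0,0,0,0,1,0,0,0,0,0,0]}}

```text
time_s: 22.45
ee_pos: [444.1, 243.8, 3.2]
ee_rot: [-0.141, 3.138, -0.0]
ft_force: [0.6, 0.3, -0.6]
opening: 1.0
```

Request:
{"name": "arm_command", "arguments": {"increments": [0.6,0,0,0,0,0,0,0.2,0,0,0,0,0,0,0.1,0,0,0,0,0,0,0.1,0,0,0,0,0,0,0.1,0,0,0,0,0,0,0.1,0,0,0,0,0,0], "newtons": 40}}

```text
time_s: 23.05
ee_pos: [444.3, 244.5, 3.7]
ee_rot: [-0.142, 3.137, 0.001]
ft_force: [-1.7, -0.8, 4.9]
opening: 0.38
```

Request:
{"name": "arm_command", "arguments": {"increments": [0.1,0,0,0.3,0,0,0,0.1,0,0,0.7,0,0,0,0.1,0,0,1,0,0,0,0.1,0,0,1,0,0,0,0.1,0,0,0.8,0,0,0,0.1,0,0,0,0,0,0]}}

```text
time_s: 23.65
ee_pos: [445.5, 245.1, 81.2]
ee_rot: [-0.141, 3.134, 0.003]
ft_force: [0.7, 0.4, 0.1]
opening: 0.379
```

```bash
python3 -c "
from h import *
st()
im=robot.get_image('scene'); 
x,y=262,260;cv2.imwrite('pics/s9.png',cv2.resize(im[y-60:y+60,x-80:x+80],None,fx=5,fy=5,interpolation=cv2.INTER_CUBIC))
"
```

```text
t 23.65 p [445.5 245.1  81.2] yaw of tool y deg 95.2 z [ 0.004  0.002 -1.   ] q [ 0.5   0.37 -0.23  0.97 -0.    0.41] op 0.379 F [0.7 0.4 0.1]
```

View pics/s9.png

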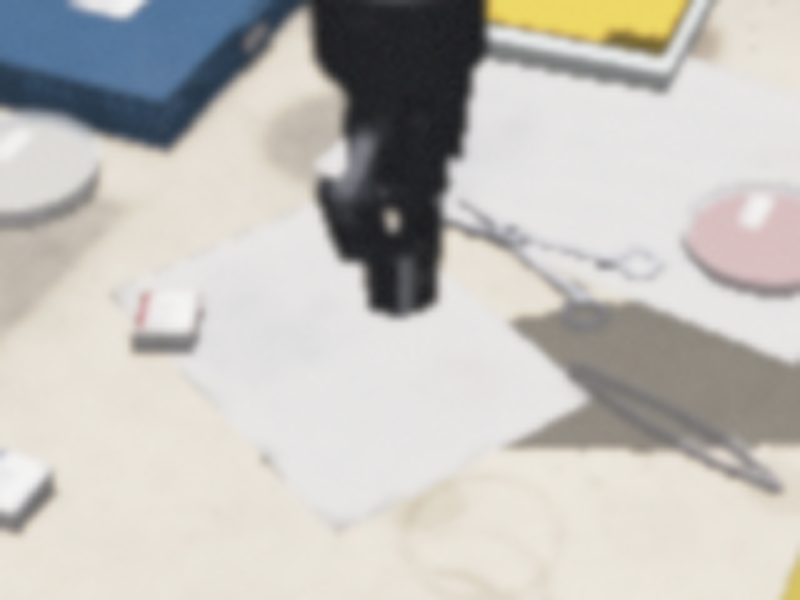

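Picture s9 shows the cap in the fingers and off the bench. I carry it to the yellow liner.

Request:
{"name": "arm_command", "arguments": {"increments": [0.1,0.21,-0.94,0,0,0,0,0.1,0.21,-0.94,0,0,0,0,0.1,0.21,-0.94,0,0,0,0,0.1,0.21,-0.94,0,0,0,0,0.1,0.21,-0.94,0,0,0,0,0.1,0.21,-0.94,0,0,0,0,0.1,0.21,-0.94,0,0,0,0,0.1,0.21,-0.94,0,0,0,0]}}

```text
time_s: 24.5
ee_pos: [476.5, 92.7, 77.5]
ee_rot: [0.142, -3.136, 0.001]
ft_force: [-0.3, -0.2, -0.1]
opening: 0.379
```

Request:
{"name": "arm_command", "arguments": {"increments": [0.1,0.21,-0.94,0,0,0,0,0.1,0.21,-0.94,0,0,0,0,0.1,0.21,-0.94,0,0,0,0,0.1,0.21,-0.94,0,0,0,0,0.1,0.21,-0.94,0,0,0,0,0.1,0.21,-0.94,0,0,0,0,0.1,0.21,-0.94,0,0,0,0,0.1,0.21,-0.94,0,0,0,0]}}

```text
time_s: 25.3
ee_pos: [510.0, -57.3, 77.4]
ee_rot: [0.141, -3.136, -0.001]
ft_force: [1.4, 0.7, -0.4]
opening: 0.379
```

Request:
{"name": "arm_command", "arguments": {"increments": [0.1,0.21,-0.94,0,0,0,0,0.1,0.21,-0.94,0,0,0,0,0.1,0,0,-0.5,0,0,0,0.1,0,0,-0.8,0,0,0,0.1,0,0,-0.4,0,0,0,0.1,0,0,0,0,0,0]}}

```text
time_s: 25.9
ee_pos: [517.2, -93.3, 42.5]
ee_rot: [0.142, -3.133, -0.002]
ft_force: [-0.1, 1.0, 0.3]
opening: 0.377
```

Request:
{"name": "arm_command", "arguments": {"increments": [0.1,0,0,-0.5,0,0,0,0.1,0,0,-0.05,0,0,0,0.1,0,0,0,0,0,0,0.1,0,0,0,0,0,0]}}

```text
time_s: 26.3
ee_pos: [519.7, -94.2, 34.2]
ee_rot: [-0.142, 3.138, -0.0]
ft_force: [-0.2, 0.2, 0.1]
opening: 0.381
```

Request:
{"name": "arm_command", "arguments": {"increments": [0.1,0,0.05,-0.3,0,0,0,0.1,0,0,0,0,0,0,0.1,0,0,0,0,0,0]}}

```text
time_s: 26.6
ee_pos: [519.2, -93.2, 27.7]
ee_rot: [0.142, -3.138, -0.0]
ft_force: [-0.1, -0.6, 0.2]
opening: 0.378
```

Request:
{"name": "arm_command", "arguments": {"increments": [0.1,0,0,-0.05,0,0,0,0.5,0,0,0,0,0,0,0.55,0,0,0,0,0,0,0.55,0,0,0.4,0,0,0,0.55,0,0,1,0,0,0,0.7,0,0,1,0,0,0,1,0,0,1,0,0,0]}}

```text
time_s: 27.3
ee_pos: [519.4, -93.3, 96.2]
ee_rot: [-0.142, 3.138, -0.0]
ft_force: [0.1, 0.1, 0.2]
opening: 0.851
```

Request:
{"name": "arm_command", "arguments": {"increments": [1,0.17,0.92,0,0,0,0.19,1,0.17,0.92,0,0,0,0.19,1,0.17,0.92,0,0,0,0.19,1,0.17,0.92,0,0,0,0.19,1,0.17,0.92,0,0,0,0.19,1,0.17,0.92,0,0,0,0.19,1,0.17,0.92,0,0,0,0.19,1,0.17,0.92,0,0,0,0.19]}}

```text
time_s: 28.1
ee_pos: [546.9, 54.7, 95.7]
ee_rot: [-0.381, 3.118, 0.0]
ft_force: [0.5, -0.4, -0.3]
opening: 0.999
```

Request:
{"name": "arm_command", "arguments": {"increments": [1,0.17,0.92,0,0,0,0.19,1,0.17,0.92,0,0,0,0.19,1,0.17,0.92,0,0,0,0.19,1,0.17,0.92,0,0,0,0.19,1,0.17,0.92,0,0,0,0.19,1,0.17,0.92,0,0,0,0.19,1,0.17,0.92,0,0,0,0.19,1,0.17,0.92,0,0,0,0.19]}}

```text
time_s: 28.9
ee_pos: [574.1, 202.5, 95.0]
ee_rot: [-0.617, 3.08, 0.0]
ft_force: [0.7, 0.6, 0.1]
opening: 1.002
```

Request:
{"name": "arm_command", "arguments": {"increments": [1,0.17,0.92,0,0,0,0.19,1,0.17,0.92,0,0,0,0.19,1,0,0,0,0,0,0,1,0,0,0,0,0,0]}}

```text
time_s: 29.3
ee_pos: [580.4, 238.4, 94.6]
ee_rot: [0.675, -3.068, 0.001]
ft_force: [0.4, 0.7, -0.4]
opening: 0.996
```

```bash
python3 -c "
from h import *
st()
im=robot.get_image('scene'); 
x,y=w2px('scene',[581,240,8])[0].astype(int); print(x,y);cv2.imwrite('pics/s10.png',cv2.resize(im[y-60:y+60,x-80:x+80],None,fx=5,fy=5,interpolation=cv2.INTER_CUBIC))
im=robot.get_image('top'); cv2.imwrite('pics/t10.png',im)
"
```

```text
t 29.3 p [580.4 238.4  94.6] yaw of tool y deg 114.8 z [-0.    -0.001 -1.   ] q [ 0.39  0.58  0.15  1.14 -0.   -0.04] op 0.996 F [ 0.4  0.7 -0.4]
214 264
```

View pics/s10.png

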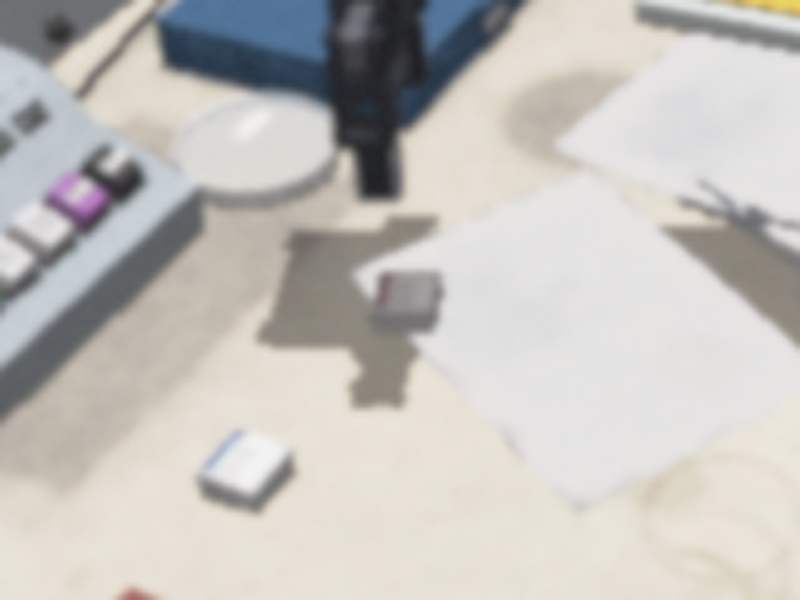

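View pics/t10.png

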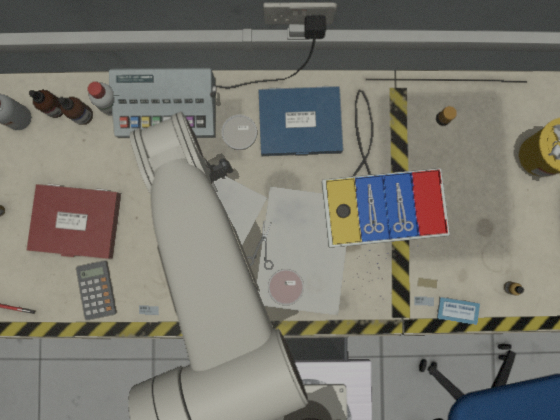

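The cap sits in the middle of the yellow liner at top-view pixel (343,211). The red box's position agrees with its projection in the scene picture, so I go down to it.

Request:
{"name": "arm_command", "arguments": {"increments": [1,0,0.05,-1,0,0,0,1,0,0,-1,0,0,0,1,0,0,-1,0,0,0,1,0,0,-0.9,0,0,0,1,0,0,-0.65,0,0,0,1,0,0,0,0,0,0,1,0,0,0,0,0,0]}}

```text
time_s: 30.1
ee_pos: [580.8, 238.5, 4.2]
ee_rot: [-0.673, 3.069, -0.0]
ft_force: [-0.7, 0.5, -0.1]
opening: 0.996
```

Request:
{"name": "arm_command", "arguments": {"increments": [0.6,0,0,0,0,0,0,0.2,0,0,0,0,0,0,0.1,0,0,0,0,0,0,0.1,0,0,0,0,0,0,0.1,0,0,0,0,0,0,0.1,0,0,0,0,0,0]}}

```text
time_s: 30.7
ee_pos: [581.2, 239.2, 4.8]
ee_rot: [-0.673, 3.067, 0.0]
ft_force: [-0.2, -0.2, 4.3]
opening: 0.357
```

Request:
{"name": "arm_command", "arguments": {"increments": [0.1,0,0,0.3,0,0,0,0.1,0,0,0.7,0,0,0,0.1,0,0,1,0,0,0,0.1,0,0,1,0,0,0,0.1,0,0,0.8,0,0,0,0.1,0,0,0,0,0,0]}}

```text
time_s: 31.3
ee_pos: [582.7, 239.8, 83.6]
ee_rot: [-0.672, 3.063, 0.002]
ft_force: [0.6, 0.7, -0.5]
opening: 0.362
```

```bash
python3 -c "
from h import *
st()
im=robot.get_image('scene'); 
x,y=214,240;cv2.imwrite('pics/s11.png',cv2.resize(im[y-60:y+60,x-80:x+80],None,fx=5,fy=5,interpolation=cv2.INTER_CUBIC))
"
```

```text
t 31.3 p [582.7 239.8  83.6] yaw of tool y deg 114.8 z [ 0.006  0.002 -1.   ] q [ 0.39  0.58  0.13  1.11  0.   -0.04] op 0.362 F [ 0.6  0.7 -0.5]
```

View pics/s11.png

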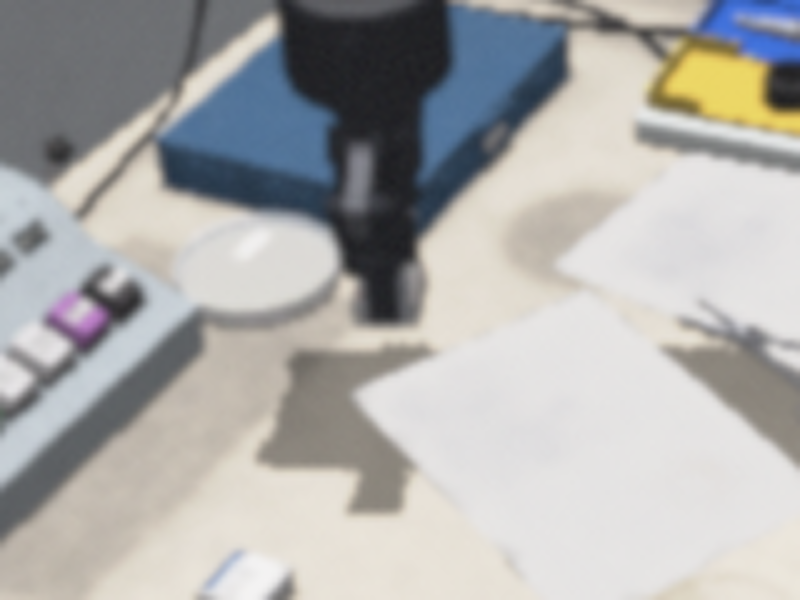

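The red box is held and off the bench. I carry it to the red liner.

Request:
{"name": "arm_command", "arguments": {"increments": [0.1,-0.075,-0.94,0,0,0,-0.12,0.1,-0.075,-0.94,0,0,0,-0.12,0.1,-0.075,-0.94,0,0,0,-0.12,0.1,-0.075,-0.94,0,0,0,-0.12,0.1,-0.075,-0.94,0,0,0,-0.12,0.1,-0.075,-0.94,0,0,0,-0.12,0.1,-0.075,-0.94,0,0,0,-0.12,0.1,-0.075,-0.94,0,0,0,-0.12]}}

```text
time_s: 32.15
ee_pos: [568.3, 86.5, 79.9]
ee_rot: [0.523, -3.098, 0.0]
ft_force: [0.0, 0.3, 0.9]
opening: 0.36
```

Request:
{"name": "arm_command", "arguments": {"increments": [0.1,-0.075,-0.94,0,0,0,-0.12,0.1,-0.075,-0.94,0,0,0,-0.12,0.1,-0.075,-0.94,0,0,0,-0.12,0.1,-0.075,-0.94,0,0,0,-0.12,0.1,-0.075,-0.94,0,0,0,-0.12,0.1,-0.075,-0.94,0,0,0,-0.12,0.1,-0.075,-0.94,0,0,0,-0.12,0.1,-0.075,-0.94,0,0,0,-0.12]}}

```text
time_s: 32.95
ee_pos: [556.0, -63.8, 79.9]
ee_rot: [-0.373, 3.119, -0.0]
ft_force: [0.6, 0.6, -0.2]
opening: 0.36
```

Request:
{"name": "arm_command", "arguments": {"increments": [0.1,-0.075,-0.94,0,0,0,-0.12,0.1,-0.075,-0.94,0,0,0,-0.12,0.1,-0.075,-0.94,0,0,0,-0.12,0.1,-0.075,-0.94,0,0,0,-0.12,0.1,-0.075,-0.94,0,0,0,-0.12,0.1,-0.075,-0.94,0,0,0,-0.12,0.1,-0.075,-0.94,0,0,0,-0.12,0.1,-0.075,-0.94,0,0,0,-0.12]}}

```text
time_s: 33.75
ee_pos: [543.7, -214.1, 79.9]
ee_rot: [0.223, -3.134, 0.0]
ft_force: [0.1, 0.3, -0.1]
opening: 0.363
```

Request:
{"name": "arm_command", "arguments": {"increments": [0.1,-0.075,-0.94,0,0,0,-0.12,0.1,-0.075,-0.94,0,0,0,-0.12,0.1,-0.075,-0.94,0,0,0,-0.12,0.1,-0.075,-0.94,0,0,0,-0.12,0.1,-0.075,-0.94,0,0,0,-0.12,0.1,0,0,0,0,0,0,0.1,0,0,0,0,0,0,0.1,0,0,0,0,0,0]}}

```text
time_s: 34.55
ee_pos: [537.0, -305.8, 79.7]
ee_rot: [0.133, -3.138, -0.001]
ft_force: [0.4, -0.1, -0.8]
opening: 0.361
```

Request:
{"name": "arm_command", "arguments": {"increments": [0.1,0.05,-0.1,-0.6,0,0,0,0.1,0,0,-0.9,0,0,0,0.1,0,0,-0.7,0,0,0,0.1,0,0,-0.3,0,0,0,0.1,0,0,0,0,0,0,0.1,0,0,0,0,0,0]}}

```text
time_s: 35.15
ee_pos: [538.3, -308.1, 29.7]
ee_rot: [-0.133, 3.139, -0.0]
ft_force: [-0.5, -0.1, -0.2]
opening: 0.361
```

Request:
{"name": "arm_command", "arguments": {"increments": [0.1,0,0,-0.1,0,0,0,0.5,0,0,0,0,0,0,0.55,0,0,0,0,0,0,0.55,0,0,0.4,0,0,0,0.55,0,0,1,0,0,0,0.7,0,0,1,0,0,0,1,0,0,1,0,0,0,1,0,0,1,0,0,0]}}

```text
time_s: 35.95
ee_pos: [538.2, -308.4, 117.6]
ee_rot: [-0.132, 3.138, -0.001]
ft_force: [0.1, 0.1, 0.5]
opening: 0.991
```

Request:
{"name": "arm_command", "arguments": {"increments": [1,-1,-0.9,1,0,0,0,1,-1,-0.9,1,0,0,0,1,-1,-0.9,1,0,0,0,1,-1,-0.9,1,0,0,0,1,-1,-0.9,1,0,0,0,1,-1,-0.9,0,0,0,0,1,-1,-0.9,0,0,0,0,1,-1,0,0,0,0,0]}}

```text
time_s: 36.75
ee_pos: [377.2, -436.5, 216.8]
ee_rot: [-0.129, 3.138, -0.004]
ft_force: [0.9, 0.1, -0.1]
opening: 1.001
```

```bash
python3 -c "
from h import *
st()
im=robot.get_image('scene'); 
x,y=290,180;cv2.imwrite('pics/s12.png',cv2.resize(im[y-60:y+60,x-80:x+80],None,fx=5,fy=5,interpolation=cv2.INTER_CUBIC))
im=robot.get_image('top'); cv2.imwrite('pics/t12.png',cv2.resize(im[150:290,130:460],None,fx=2.4,fy=2.4,interpolation=cv2.INTER_CUBIC))
b=cv2.resize(im[150:270,300:460],None,fx=5,fy=5,interpolation=cv2.INTER_CUBIC);cv2.imwrite('pics/t12b.png',b)
o=cv2.imread('pics/top0.png')
d=cv2.absdiff(im,o).max(2); print('diff blue box',d[175:197,142:170].max(),'diff open',d[218:272,240:278].max())
"
```

```text
t 36.75 p [ 377.2 -436.5  216.8] yaw of tool y deg 94.7 z [ 0.001 -0.002 -1.   ] q [-0.86  0.4   0.19  1.36 -0.   -0.94] op 1.001 F [ 0.9  0.1 -0.1]
diff blue box 8 diff open 8
```

View pics/s12.png

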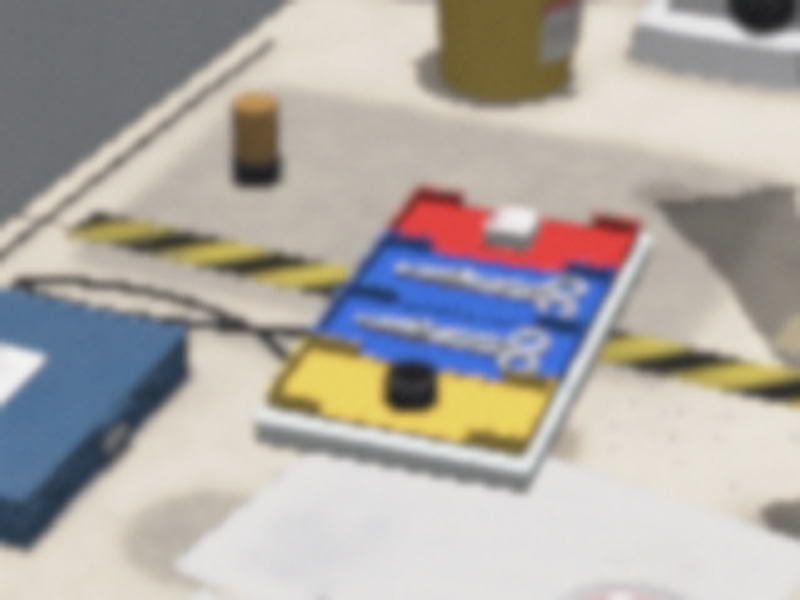

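View pics/t12.png

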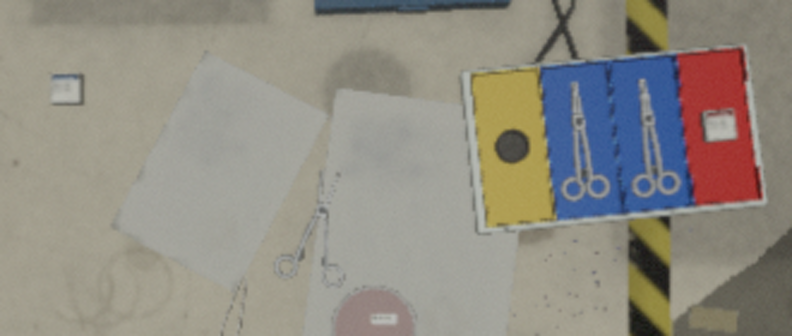

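View pics/t12b.png

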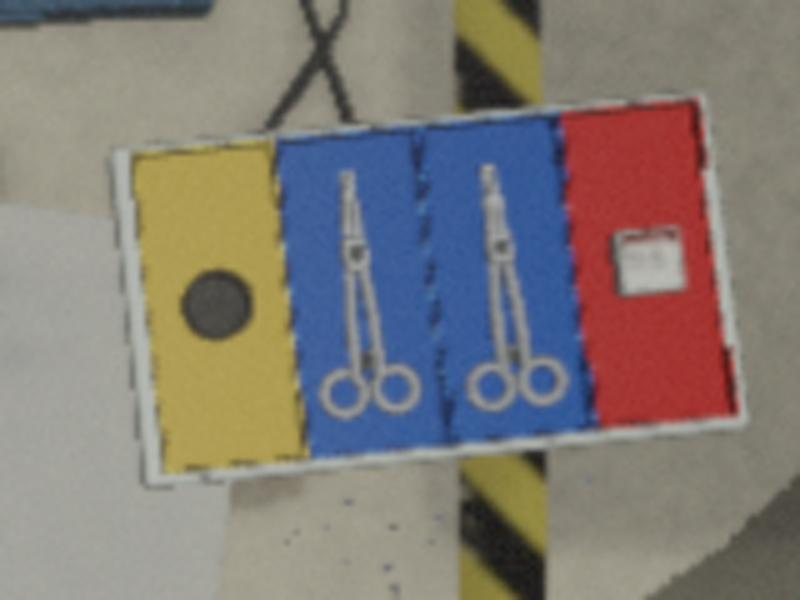

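Everything is in its liner, centred and looking flat: cap at crop (217,303), clamps along their liners, red-banded box at (650,262). The open clamp and blue box haven't changed (picture difference no more than 8 grey levels, which is noise). I hand the job in.

```bash
python3 -c "
from h import *
b=lambda u,v:(300+(u+.5)/5-.5,150+(v+.5)/5-.5)
L=dict(y=(519.6,-92.4),b1=(525.9,-164.1),b2=(532.1,-235.9),r=(538.4,-307.6)); c,s=np.cos(.087),np.sin(.087)
for n,l,pts,z in(('cap','y',[(217,303)],43),('box','r',[(650,262)],39),('B hinge,tip,rings','b1',[(357,250),(346,175),(345,391),(398,387)],30),('A','b2',[(500,245),(488,167),(492,384),(545,380)],30)):
  d=px2w('top',[b(*p) for p in pts],z)[:,:2]-L[l]; print(n,(d@np.array([[c,-s],[s,c]])).round(1).tolist())
print(robot.job_done()); st()"
```

```text
cap [[1.0, 1.5]]
box [[1.1, 1.0]]
B hinge,tip,rings [[21.6, -0.2], [59.4, 1.1], [-47.3, 13.5], [-47.9, -12.9]]
A [[17.4, 0.5], [56.8, 1.9], [-50.9, 12.5], [-51.4, -14.1]]
the job is handed in; nothing more can be done
None
the job is handed in; nothing more can be done
```

The kit is packed and the job handed in, with the robot's clock at about 37 s of the 99 s allowed. Handing in reports no verdict, so these results come from my last pictures:

- **Shut clamps:** there is one in each blue liner. They lie lengthwise within about 4 mm and 0.03 rad of centred.
- **Red-banded box and dust cap:** the box is in the red liner and the cap is in the yellow one, each within 2 mm of the liner's centre.
- **Open clamp and blue-banded box:** neither has moved. First and last top pictures differ only by noise there.
- **Flatness and height:** I judged these only from the pictures and from the height at which I released each thing. The clamps look flat, with their rings inside the walls.

No check failed or disagreed. The gripper had been lifted clear of everything before the job was handed in.

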